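Make up a bone instrument set in its tray

TASK

Make up the instrument set in the blue tray: stand the small steel pot in the middle of the round seat, the long six-bur stand squarely in the wide seat, and lay the osteotome (flat blade) straight and centred in the narrow seat. Set each one down flat, without dropping it. Leave the larger pot, the short three-bur stand and the pointed awl where they are.

Things in the scene. Friction and masses are not known exactly. Their poses are not given: they have to be found in the camera images.
- tray: Open blue plastic tray, fixed to the table, 220 mm (its x) x 325 mm (its y), walls 5 mm thick and 28 mm high; origin at the centre of its underside, z up. It holds the three grey inserts and nothing else at the start.
- nest_round_seat (a point): Grey insert plate 190 x 88 x 6 mm, fixed in the tray (three, 95 mm apart, order varies). Point: centre of its top face; x along its length, z up. Has a round white seat in a low black ring (inner radius 35, outer 38, 2 mm proud): the small pot stands in the middle.
- nest_wide_seat (a point): Grey insert plate 190 x 88 x 6 mm, fixed in the tray (three, 95 mm apart, order varies). Point: centre of its top face; x along its length, z up. Has a wide white seat, 100 x 46 mm, between two black end lips (5 mm high, 48 wide, 104 apart): the long stand goes centred here, its length along x, either way round.
- nest_narrow_seat (a point): Grey insert plate 190 x 88 x 6 mm, fixed in the tray (three, 95 mm apart, order varies). Point: centre of its top face; x along its length, z up. Has a narrow white seat, 100 x 22 mm, between two black end lips (5 mm high, 22 wide, 104 apart): the osteotome's handle lies centred here along x, either way round, its blade passing over a lip.
- pot_small_center (a point): Small round open steel pot, standing upright, 50 mm across the rim (47 mm at the foot), 46 mm high, wall 3 mm, about 90 g. Point on its axis, half-way up (23 mm above its foot); z up. Belongs in the set.
- stand_long_center (a point): Long bur stand: steel block 84 mm long (x) x 36 mm wide (y) x 36 mm high, with one row of six small burs standing 17 mm out of its top, about 220 g. Point at the centre of the block, 18 mm above its underside; x along its length, z up. Belongs in the set.
- osteotome_center (a point): Osteotome lying down: steel handle 84 mm long (x) x 20 wide (y) x 24 high with dark grooves, and a flat flared blade 26 mm wide, 4 thick, whose end is 90 mm from the handle's centre towards +x, at mid-height; about 160 g. Point: centre of the handle, 12 mm above its underside; z up. Belongs in the set.
- pot_large_center (a point): Look-alike, not in the set: larger round open steel pot, 72 mm across, 50 mm high. Point on its axis, half-way up.
- stand_short_center (a point): Look-alike, not in the set: short bur stand, block 44 x 36 x 36 mm with three burs. Point at the centre of the block, 18 mm up; x along its length.
- awl_center (a point): Look-alike, not in the set: awl with the same handle as the osteotome (84 x 20 x 24 mm) but a thin round pointed spike, 8 mm thick at the handle, in place of the flat blade. Point at the centre of the handle, 12 mm up; x towards the spike.
There are look-alikes about, which are no part of the job. What is shaped like the part that bears osteotome_center but pink is not meant. What is shaped like the part that bears pot_small_center but red or yellow is not meant.

How it is judged:
At the end, for the whole second after the job is handed in: Small pot, long stand and osteotome released, at rest and flat on their own seats (7 degrees), centres within 12 mm of the seat's; stand and osteotome along the insert within 15 degrees, either way round. The three look-alikes have moved under 20 mm (horizontal distance between pot_small_center and nest_round_seat below 0.012 m and z of pot_small_center in the frame of nest_round_seat between 0.019 and 0.027 m and angle between each of pot_small_center, stand_long_center, osteotome_center's own z axis and vertical below 0.12 rad and linear speed of each of pot_small, stand_long, osteotome below 0.02 m/s and angular speed of each of pot_small, stand_long, osteotome below 0.2 rad/s and contact force between each of pot_small, stand_long, osteotome and the fingers below 0.1 N and horizontal distance between stand_long_center and nest_wide_seat below 0.012 m and z of stand_long_center in the frame of nest_wide_seat between 0.014 and 0.022 m and angle between the x axis of stand_long_center and the x axis of nest_wide_seat, either way round below 0.26 rad and horizontal distance between osteotome_center and nest_narrow_seat below 0.012 m and z of osteotome_center in the frame of nest_narrow_seat between 0.008 and 0.016 m and angle between the x axis of osteotome_center and the x axis of nest_narrow_seat, either way round below 0.26 rad and distance of each of pot_large_center, stand_short_center, awl_center from where it was at the start of the episode below 0.02 m); the robot touches nothing.
It fails at once if a look-alike (larger pot, short stand or awl) is moved by more than 20 mm (distance of any of pot_large_center, stand_short_center, awl_center from where it was at the start of the episode above 0.02 m).
It fails at once if the small pot is dropped (falls free of the fingers at over 0.8 m/s) (linear speed of pot_small above 0.8 m/s and contact force between pot_small and the fingers below 0.05 N).
It fails at once if the long stand is dropped (falls free of the fingers at over 0.8 m/s) (linear speed of stand_long above 0.8 m/s and contact force between stand_long and the fingers below 0.05 N).
It fails at once if the osteotome is dropped (falls free of the fingers at over 0.8 m/s) (linear speed of osteotome above 0.8 m/s and contact force between osteotome and the fingers below 0.05 N).
It also fails if it takes over 96 s, if anything falls off the work surface, if the arm or the gripper's body presses on something with over 40 N, if the wrist force passes 120 N, or if a joint passes its speed limit or range.

ROBOT

A 6-joint arm with a two-finger parallel gripper is mounted at the origin on the work surface. World frame = base frame: x ahead of the robot, y to its left, z up, the work surface at z = 0. Lengths are in m, angles in rad, forces in N, time in s.
With the tool pointing down it reaches from about 0.325 to 0.925 m from the base axis. Payload 3.1 kg.
Tool frame: the origin (TCP) lies midway between the tips of the shut fingers; the grasp point (between the pads) lies behind it (ctrl.hold_point_z is the y of the grasp point in the tool frame, in m); y points along the fingers, x is the direction in which the jaws open and shut, and the axes are right-handed (so a half turn about y gives the same grasp; the last joint's range is limited). The gripper opens to 85 mm and grips with 20 to 120 N. Pads are 22 mm wide; open, the fingers measure 114 mm over their backs; the gripper's body (76 mm by 85 mm) begins 54 mm behind the grasp point. The pads swing forward as they close: fully open they stand 13 mm farther back than shut.
Start: joints at [1.128, 0.217, 1.613, -0, 1.311, -0.112], TCP at [0.203, 0.591, 0.231] pointing down, gripper open.
Joint ranges: [-2.75, 2.75], [-0.78, 2.1], [0.31, 2.55], [-1.13, 4.27], [0.13, 2.63], [-2.58, 2.58]. Speed limits (rad/s): [2.79, 2.79, 3.14, 3.14, 3.14, 3.14].

INTERFACE

Orientations are given as a unit quaternion [x, y, z, w].
In Python, from cell import ctrl, capture, workorder gives the robot as it stands.
- The arm moves only by the tool servo_tool, never from a script. Its argument "moves" is a list that holds one entry, the list of rows, each a list of 7 numbers: the turn, a rotation vector about the world's x, y, z scaled (see below), then the shift along the world's x, y, z scaled (see below), then the opening, from -1 (shut) to 1 (fully open). A call has 1 to 10 rows; each row shifts and turns the commanded pose from where the row before left it; what a row does not reach is not made up. The controller multiplies each number of a shift by 30 cm and each number of a turn by 180 degrees. A row lasts 1/12 s, in which the tool goes at most 41.7 mm and 7.16 degrees, less where a joint would pass 70% of its speed; a pose out of reach is approached as far as the arm can. A call with a number of a shift or a turn outside -1 to 1 is refused whole. A call with a gripper value outside its range is refused whole. The fingers move at their own pace and stop on an object; "squeeze" is the grip in N (left out, the last holds). Time passes only in rows, so rows that do not move let the fingers close. It gives the time, the measured TCP pose, the force and the opening at its end, in the units of the state.
- ctrl.get_state(): the state, without advancing time (a new reading comes with each control period).
- capture(name): name is "scene" or "top"; returns a dict with "color" (400x640x3 uint8, red, green, blue), "depth" (400x640 float32, m along the optical axis (not along the pixel's ray), 0 where there is no reading), "camera_matrix" (3x3 intrinsics, pixels), "T" (4x4, takes a point from camera to world coordinates). Camera axes: x right, y down, z forward; pixel columns grow to the right and rows downward; lengths in m; the calibration is good to about 2 mm. A picture is of the moment at which its call begins.
- workorder.sign_off(): hands the job in, once; it reports no verdict.
The state is a dict: "clock": time; "joint_pos": joint angles; "qd": joint speeds; "joint_torque": joint torques, N m; "tcp_pos": TCP position; "eef_rot": TCP orientation; "force": force on the tool from outside, world axes, zero at the start; "torque": the same for the moment, N m; "opening": finger opening in m.
Only numpy, scipy, OpenCV 4.12 (cv2) and the standard library are available. Lean on these libraries where they do the work, as an engineer would, in place of code of your own. Each camera call takes 0.05 s, during which the arm holds its last target.

## Working session

There is one attempt and no reset: what is moved stays moved. The work goes in short steps, Python scripts to look and compute and a tool call to move; the robot and the scene stay as the last step left them, time stands still between calls to the robot, and variables do not carry over. Pictures are saved under pics/ and viewed, and the job is handed in when it is done.

Besides the shell and the picture viewer there is one more tool, called after "Emit:" as a command line: name --argument value ..., lists and objects as JSON in quotes. servo_tool: Moves the arm, as the interface text tells. Shifts and turns lie within -1 to 1; 1 stands for 30 cm of shift or 180 degrees of turn. Its arguments: {"type":"object","properties":{"moves":{"type":"array","items":{"type":"array","items":{"type":"array","items":{"type":"number","minimum":-1,"maximum":1}}}},"squeeze":{"type":"number"}},"required":["moves"]}

```bash
ls; mkdir -p pics
python3 - <<'E'
from cell import ctrl,capture
import cv2,numpy as np
s=ctrl.get_state();print({k:np.round(v,3).tolist() for k,v in s.items()},ctrl.hold_point_z)
for n in("scene","top"):
    c=capture(n);cv2.imwrite(f"pics/{n}0.png",c["color"][:,:,::-1]);np.savez(f"{n}0.npz",**c)
    print(n,c["camera_matrix"].round(1).tolist(),c["T"].round(3).tolist())
E
```

```text
pics
{'clock': 0.0, 'joint_pos': [1.128, 0.218, 1.615, -0.0, 1.311, -0.112], 'qd': [0.001, -0.0, 0.0, -0.0, -0.001, -0.0], 'joint_torque': [0.001, -39.684, -30.386, -0.0, 0.009, -0.0], 'tcp_pos': [0.203, 0.59, 0.23], 'eef_rot': [0.576, 0.41, -0.412, -0.575], 'force': [1.439, -0.124, 0.388], 'torque': [0.078, -0.037, -0.019], 'opening': 0.085} -0.0187
scene [[390.1, 0.0, 320.9], [0.0, 390.1, 202.1], [0.0, 0.0, 1.0]] [[0.109, 0.612, -0.783, 1.216], [0.994, -0.06, 0.092, -0.021], [0.009, -0.789, -0.615, 0.572], [0.0, 0.0, 0.0, 1.0]]
top [[364.4, 0.0, 321.8], [0.0, 364.4, 201.9], [0.0, 0.0, 1.0]] [[0.024, -0.998, 0.066, 0.45], [-1.0, -0.023, 0.017, 0.049], [-0.015, -0.066, -0.998, 0.843], [0.0, 0.0, 0.0, 1.0]]
```

View pics/scene0.png

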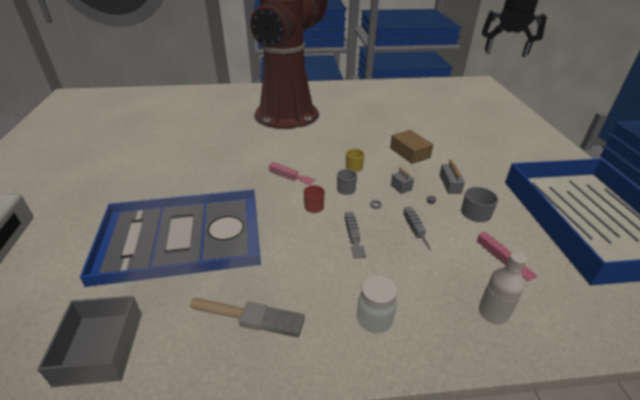

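View pics/top0.png

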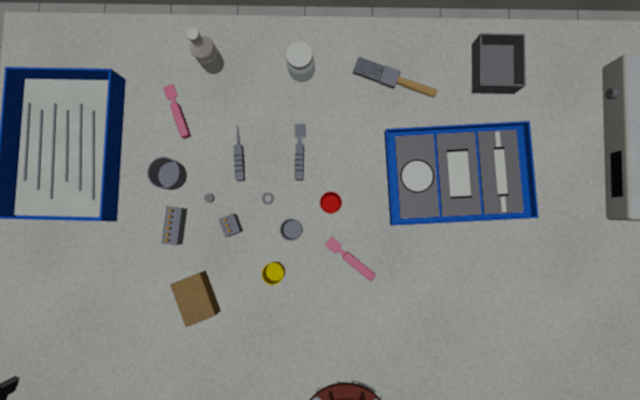

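Top picture candidates:
- **Small pot:** grey at (291,229) fits. Red (331,203) and yellow (274,272) are excluded by colour, and the grey pot at (167,173) is the larger one.
- **Osteotome:** grey with a flat end at (299,150) fits. Pink at (177,112) and (350,258) are excluded, and (239,150) has a pointed spike, so it is the awl.
- **Long stand:** (173,225) fits. The short one is at (230,224).

I'll confirm these in crops.

Run:
```python
import cv2
im=cv2.imread("pics/top0.png")
a=cv2.resize(im[115:250,140:320],None,fx=4.4,fy=4.4,interpolation=cv2.INTER_CUBIC);cv2.imwrite("pics/cropA.png",a)
b=cv2.resize(im[115:230,380:540],None,fx=5,fy=5,interpolation=cv2.INTER_CUBIC);cv2.imwrite("pics/cropB.png",b)
```

```text
(no output)
```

View pics/cropA.png

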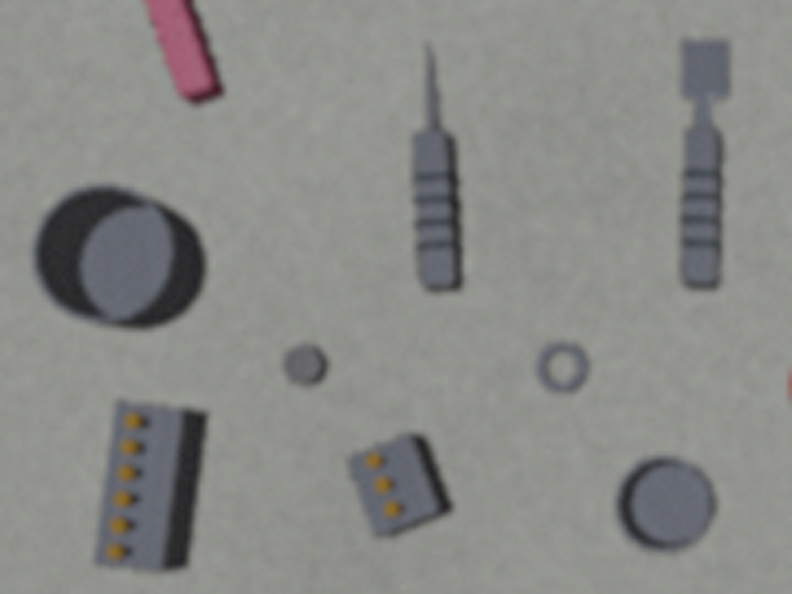

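View pics/cropB.png

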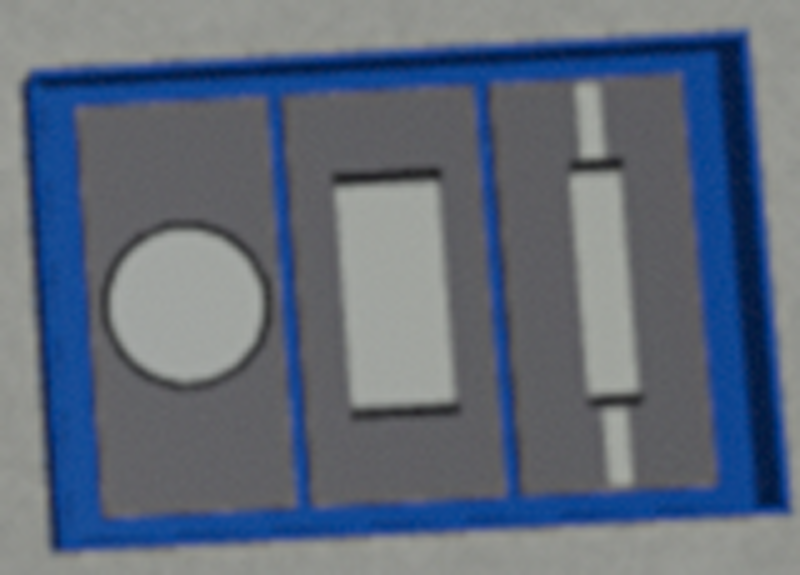

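Crop A confirms the three targets: osteotome with a flat square blade at crop (701,208), long stand with six burs at (140,486), and small steel pot at (667,503). In crop B the seat centres are round (187,304), wide (396,294) and narrow (606,281). Next I convert these to world coordinates.

```bash
cat > h.py <<'E'
import numpy as np,cv2
from scipy.spatial.transform import Rotation as R
def world(c,uv,z):
    K,T=c["camera_matrix"],c["T"]
    d=T[:3,:3]@np.linalg.inv(K)@np.array([uv[0],uv[1],1.]);o=T[:3,3]
    return o+d*(z-o[2])/d[2]
def cr(u,v,s,ox,oy): return ((u+.5)/s-.5+ox,(v+.5)/s-.5+oy)
def dep(c,uv):
    K,T=c["camera_matrix"],c["T"];u,v=map(int,map(round,uv))
    d=np.median(c["depth"][v-1:v+2,u-1:u+2]);p=np.linalg.inv(K)@np.array([uv[0],uv[1],1.])*d
    return T[:3,:3]@p+T[:3,3]
E
python3 - <<'E'
from h import *
c=dict(np.load("top0.npz"))
A=lambda u,v:cr(u,v,4.4,140,115)
B=lambda u,v:cr(u,v,5,380,115)
for n,uv,z in[("pot",A(667,503),.046),("stand",A(140,486),.036),("ost",A(701,208),.024),("round",B(187,304),.01),("wide",B(396,294),.01),("narrow",B(606,281),.01),("table",(300,300),0),("redpot",(331,203),.046)]:
    print(n,np.round(uv,1),world(c,uv,z).round(4),"depth",dep(c,uv).round(4))
def ang(p,q,z):
    d=world(c,q,z)-world(c,p,z);return np.degrees(np.arctan2(d[1],d[0])),np.linalg.norm(d)
print("stand",ang(A(96,563),A(118,402),.036),ang(A(160,570),A(185,408),.036), "w",ang(A(96,563),A(160,570),.036))
print("ost",ang(A(700,287),A(703,130),.024),ang(A(700,287),A(706,40),.014))
print("wide",ang(B(405,411),B(387,177),.012),"nar",ang(B(615,400),B(597,163),.012),ang(B(620,485),B(587,82),.01),"rd-nar",ang(B(187,304),B(606,281),.01))
from cell import ctrl
s=ctrl.get_state();M=R.from_quat(s["eef_rot"]).as_matrix();print(M.round(3))
E
```

```text
pot [291.2 228.9] [0.4422 0.1274 0.046 ] depth [0.4418 0.1315 0.0045]
stand [171.4 225.1] [0.4443 0.3951 0.036 ] depth [0.4443 0.3952 0.0358]
ost [298.9 161.9] [0.5941 0.1165 0.024 ] depth [0.594  0.1164 0.0243]
round [417.  175.4] [ 0.571  -0.1541  0.01  ] depth [ 0.5708 -0.1537  0.0116]
wide [458.8 173.4] [ 0.5777 -0.2493  0.01  ] depth [ 0.5774 -0.2486  0.0119]
narrow [500.8 170.8] [ 0.5858 -0.3447  0.01  ] depth [ 0.5853 -0.3434  0.0128]
table [300 300] [0.2808 0.1071 0.    ] depth [0.2808 0.1071 0.0003]
redpot [331 203] [0.5009 0.0418 0.046 ] depth [0.5035 0.0415 0.0045]
stand (np.float64(-4.8580325884109845), np.float64(0.08169961117195623)) (np.float64(-6.0160253793578455), np.float64(0.08231095193303978)) w (np.float64(-94.74521786552529), np.float64(0.03271931561679698))
ost (np.float64(0.5162142646607316), np.float64(0.08176577725891858)) (np.float64(0.22082397026563771), np.float64(0.13070666196848615))
wide (np.float64(4.300608841456022), np.float64(0.1077921490238793)) nar (np.float64(3.8073774161225353), np.float64(0.10903765729704598)) (np.float64(4.147164303338897), np.float64(0.18589273445666937)) rd-nar (np.float64(-85.58159257768905), np.float64(0.19125389633809858))
[[ 0.325 -0.001 -0.946]
 [ 0.946 -0.002  0.325]
 [-0.002 -1.     0.   ]]
```

Emit:
servo_tool --moves '[[[0,0,0.0084,0.0894,-0.0722,-0.03,1],[0,0,0.0084,0.0894,-0.0722,-0.03,1],[0,0,0.0084,0.0894,-0.0722,-0.03,1],[0,0,0.0084,0.0894,-0.0722,-0.03,1],[0,0,0.0084,0.0894,-0.0722,-0.03,1],[0,0,0.0084,0.0894,-0.0722,-0.03,1],[0,0,0.0084,0.0894,-0.0722,-0.03,1],[0,0,0.0084,0.0894,-0.0722,-0.03,1],[0,0,0.0084,0.0894,-0.0722,-0.03,1],[0,0,0,0,0,0,1]]]' --squeeze 50

```text
clock: 0.93
tcp_pos: [0.4475, 0.3913, 0.1477]
eef_rot: [0.525, 0.474, -0.476, -0.523]
force: [-0.9, -0.1, -0.5]
opening: 0.0855
```

Emit:
servo_tool --moves '[[[0,0,0,0,0,-0.08,1],[0,0,0,0,0,-0.08,1],[0,0,0,0,0,-0.06,1],[0,0,0,0,0,-0.04,1],[0,0,0,0,0,0,1],[0,0,0,0,0,0,1]]]'

```text
clock: 1.43
tcp_pos: [0.4436, 0.396, 0.0716]
eef_rot: [-0.523, -0.476, 0.477, 0.523]
force: [0.3, -0.2, 0.6]
opening: 0.0854
```

Emit:
servo_tool --moves '[[[0,0,0.002,0.002,-0.003,-0.06,1],[0,0,0,0,0,-0.06,1],[0,0,0,0,0,-0.06,1],[0,0,0,0,0,-0.044,1],[0,0,0,0,0,0,1],[0,0,0,0,0,0,-1],[0,0,0,0,0,0,-1],[0,0,0,0,0,0,-1],[0,0,0,0,0,0,-1],[0,0,0,0,0,0,-1]]]'

```text
clock: 2.27
tcp_pos: [0.4464, 0.3964, 0.0069]
eef_rot: [0.521, 0.479, -0.476, -0.521]
force: [-1.5, 0.6, 1.8]
opening: 0.0351
```

Emit:
servo_tool --moves '[[[0,0,0,0,0,0,-1],[0,0,0,0,0,0,-1],[0,0,0,0,0,0,-1],[0,0,0,0,0,0,-1],[0,0,0,0,0,0,-1],[0,0,0,0,0,0,-1]]]'

```text
clock: 2.77
tcp_pos: [0.4463, 0.3964, 0.0068]
eef_rot: [0.521, 0.479, -0.477, -0.521]
force: [-0.4, 1.5, 6.1]
opening: 0.0355
```

Emit:
servo_tool --moves '[[[0,0,0,0,0,0.03,-1],[0,0,0,0,0,0.06,-1],[0,0,0,0,0,0.1,-1],[0,0,0,0,0,0.1,-1],[0,0,0,0,0,0.06,-1],[0,0,0,0,0,0.03,-1],[0,0,0,0,0,0,-1],[0,0,0,0,0,0,-1]]]'

```text
clock: 3.43
tcp_pos: [0.4442, 0.3947, 0.1182]
eef_rot: [-0.521, -0.477, 0.478, 0.521]
force: [0.4, -0.7, -2.8]
opening: 0.0352
```

Run:
```python
from h import *
from cell import ctrl,capture
for n in("scene",):
    c=capture(n);cv2.imwrite("pics/s1.png",cv2.resize(c["color"][60:300,280:600,::-1],None,fx=2.5,fy=2.5))
s=ctrl.get_state();print(s["tcp_pos"],s["joint_pos"],s["opening"])
```

```text
[0.44353051 0.39420959 0.117109  ] [ 6.08399017e-01  2.74042233e-01  1.77319382e+00 -1.01839771e-04
  1.09820966e+00 -8.75344538e-01] 0.035376393904788146
```

View pics/s1.png

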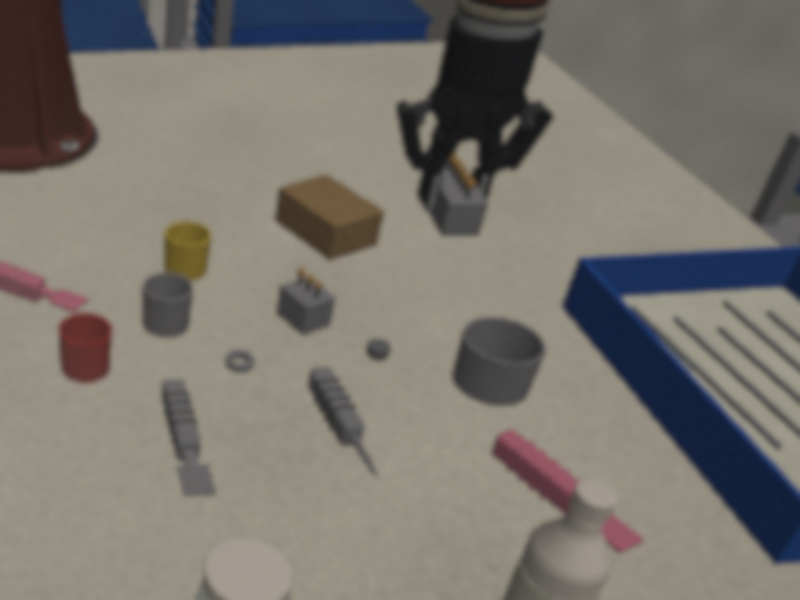

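Emit:
servo_tool --moves '[[[0,0,0.0029,0.0248,-0.06,0,-1],[0,0,0.0029,0.0248,-0.119,0,-1],[0,0,0.0029,0.0248,-0.119,0,-1],[0,0,0.0029,0.0248,-0.119,0,-1],[0,0,0.0029,0.0248,-0.119,0,-1],[0,0,0.0029,0.0248,-0.119,0,-1],[0,0,0.0029,0.0248,-0.119,0,-1],[0,0,0.0029,0.0248,-0.119,0,-1],[0,0,0.0029,0.0248,-0.119,0,-1],[0,0,0.0029,0.0248,-0.119,0,-1]]]'

```text
clock: 4.32
tcp_pos: [0.5173, 0.0543, 0.1165]
eef_rot: [-0.498, -0.5, 0.502, 0.5]
force: [0.9, -0.1, -3.7]
opening: 0.0352
```

Emit:
servo_tool --moves '[[[0,0,0.0029,0.0248,-0.119,0,-1],[0,0,0.0029,0.0248,-0.119,0,-1],[0,0,0.0029,0.0248,-0.119,0,-1],[0,0,0.0029,0.0248,-0.119,0,-1],[0,0,0.0029,0.0248,-0.119,0,-1],[0,0,0.0029,0.0248,-0.119,0,-1],[0,0,0.0029,0.0248,-0.119,0,-1],[0,0,0.0029,0.0248,-0.06,0,-1],[0,0,0,0,0,0,-1],[0,0,0,0,0,0,-1]]]'

```text
clock: 5.15
tcp_pos: [0.5773, -0.2123, 0.1164]
eef_rot: [-0.479, -0.518, 0.519, 0.483]
force: [-0.1, 0.9, -3.2]
opening: 0.0353
```

```bash
cat >> h.py <<'E'
def st():
    from cell import ctrl
    s=ctrl.get_state();m=R.from_quat(s["eef_rot"]).as_matrix()
    print("clk",round(s["clock"],2),"tcp",s["tcp_pos"].round(4),"yaw",np.degrees(np.arctan2(m[1,0],m[0,0])).round(2),"tilt",m[2].round(3),"q",np.round(s["joint_pos"],2),"op",round(float(s["opening"]),4),"F",s["force"].round(1))
def shot(n,name,x0,y0,x1,y1,s):
    from cell import capture
    c=capture(n);np.savez(name+".npz",**c);cv2.imwrite(f"pics/{name}.png",cv2.resize(c["color"][y0:y1,x0:x1,::-1],None,fx=s,fy=s,interpolation=cv2.INTER_CUBIC))
E
python3 -c "
from h import *
shot('scene','s2',80,140,300,300,3.6)
st()"
```

```text
clk 5.2 tcp [ 0.577  -0.2111  0.1164] yaw 94.35 tilt [ 0.003 -1.     0.004] q [-0.47  0.32  1.72  0.    1.11 -2.11] op 0.0349 F [ 0.2  0.2 -2.3]
```

View pics/s2.png

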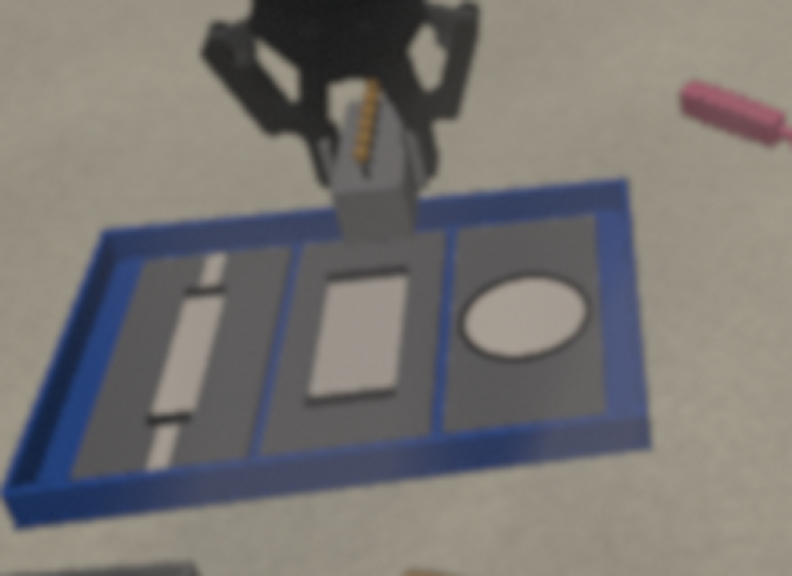

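Emit:
servo_tool --moves '[[[0,0,0,0.001,-0.063,0,-1],[0,0,0,0,-0.063,0,-1],[0,0,0,0,0,-0.06,-1],[0,0,0,0,0,-0.08,-1],[0,0,0,0,0,-0.08,-1],[0,0,0,0,0,-0.03,-1],[0,0,0,0,0,0,-1],[0,0,0,0,0,0,-1]]]'

```text
clock: 5.87
tcp_pos: [0.5783, -0.2481, 0.0431]
eef_rot: [-0.479, -0.519, 0.519, 0.481]
force: [0.5, -0.5, -2.7]
opening: 0.0352
```

```bash
python3 -c "
from h import *
shot('scene','s3',80,140,300,300,3.6)
st()"
```

```text
clk 5.92 tcp [ 0.5797 -0.2491  0.0447] yaw 94.47 tilt [-0.    -1.    -0.001] q [-0.52  0.44  1.71  0.    0.99 -2.17] op 0.0358 F [ 0.9 -0.1 -2.1]
```

View pics/s3.png

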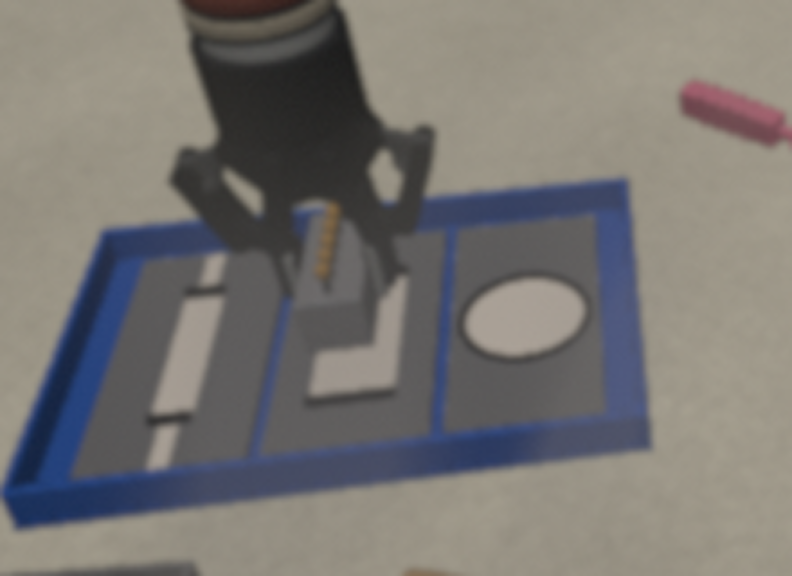

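Emit:
servo_tool --moves '[[[0,0,0,0,0,-0.02,-1],[0,0,0,0,0,-0.02,-1],[0,0,0,0,0,-0.02,-1],[0,0,0,0,0,-0.015,-1],[0,0,0,0,0,0,-1],[0,0,0,0,0,0,-1]]]'

```text
clock: 6.42
tcp_pos: [0.5786, -0.2495, 0.0209]
eef_rot: [-0.48, -0.519, 0.519, 0.481]
force: [0.3, 0.1, -3.1]
opening: 0.0355
```

```bash
python3 -c "
from h import *
shot('scene','s4',80,140,300,300,3.6)
st()"
```

```text
clk 6.47 tcp [ 0.579  -0.2497  0.0213] yaw 94.4 tilt [ 0. -1.  0.] q [-0.52  0.47  1.71  0.    0.95 -2.17] op 0.0353 F [-0.3  0.6 -2.5]
```

View pics/s4.png

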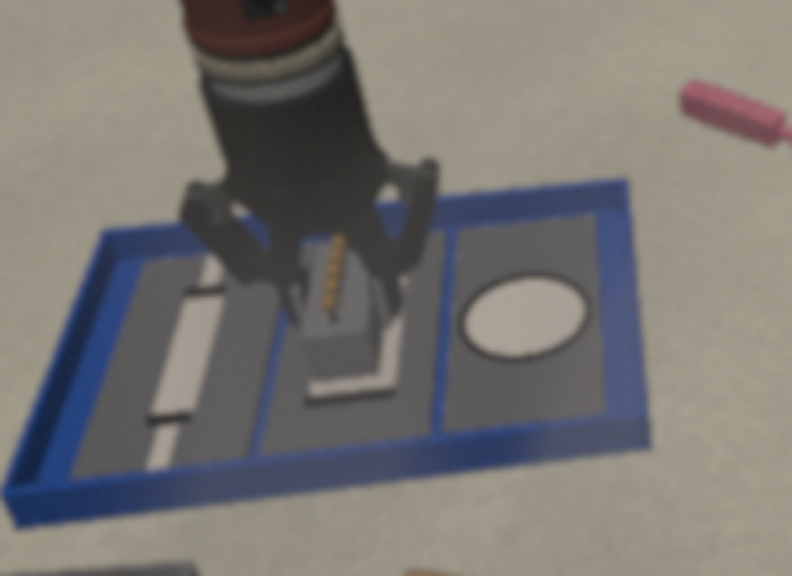

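Emit:
servo_tool --moves '[[[0,0,0,-0.004,0.002,-0.004,-1],[0,0,0,0,0,-0.003,-1],[0,0,0,0,0,0,-1],[0,0,0,0,0,0,-1]]]'

```text
clock: 6.8
tcp_pos: [0.578, -0.2491, 0.0196]
eef_rot: [-0.48, -0.519, 0.519, 0.48]
force: [-0.4, -0.5, -2.4]
opening: 0.035
```

Emit:
servo_tool --moves '[[[0,0,0,0,0,-0.003,-1],[0,0,0,0,0,0,-1],[0,0,0,0,0,0,-1]]]'

```text
clock: 7.05
tcp_pos: [0.578, -0.2491, 0.0186]
eef_rot: [-0.48, -0.519, 0.519, 0.48]
force: [0.5, 0.3, -4.0]
opening: 0.0351
```

Emit:
servo_tool --moves '[[[0,0,0,0,0,-0.004,-1],[0,0,0,0,0,0,-1],[0,0,0,0,0,0,-1]]]'

```text
clock: 7.3
tcp_pos: [0.5783, -0.2493, 0.018]
eef_rot: [0.481, 0.519, -0.519, -0.48]
force: [-1.6, 0.2, 1.3]
opening: 0.0353
```

Emit:
servo_tool --moves '[[[0,0,0,0,0,-0.004,-1],[0,0,0,0,0,0,-1],[0,0,0,0,0,0,-1]]]'

```text
clock: 7.55
tcp_pos: [0.5782, -0.2493, 0.0179]
eef_rot: [-0.48, -0.519, 0.519, 0.48]
force: [-3.6, 1.6, 6.7]
opening: 0.035
```

Emit:
servo_tool --moves '[[[0,0,0,0,0,0,0.5],[0,0,0,0,0,0,0.5],[0,0,0,0,0,0,0.5],[0,0,0,0,0,0,0.5],[0,0,0,0,0,0.05,0.5],[0,0,0,0,0,0.1,0.5],[0,0,0,0,0,0.12,0.5],[0,0,0,0,0,0.12,1],[0,0,0,0,0,0,1],[0,0,0,0,0,0,1]]]'

```text
clock: 8.38
tcp_pos: [0.5808, -0.2507, 0.1384]
eef_rot: [0.483, 0.52, -0.518, -0.477]
force: [-0.4, 0.7, 0.7]
opening: 0.0851
```

```bash
python3 -c "
from h import *
shot('scene','s5',80,140,300,300,3.6)
st()"
```

```text
clk 8.43 tcp [ 0.579  -0.2496  0.1355] yaw 94.41 tilt [-0.002 -1.    -0.003] q [-0.52  0.32  1.68 -0.    1.14 -2.17] op 0.0854 F [-0.4  0.6 -0.5]
```

View pics/s5.png

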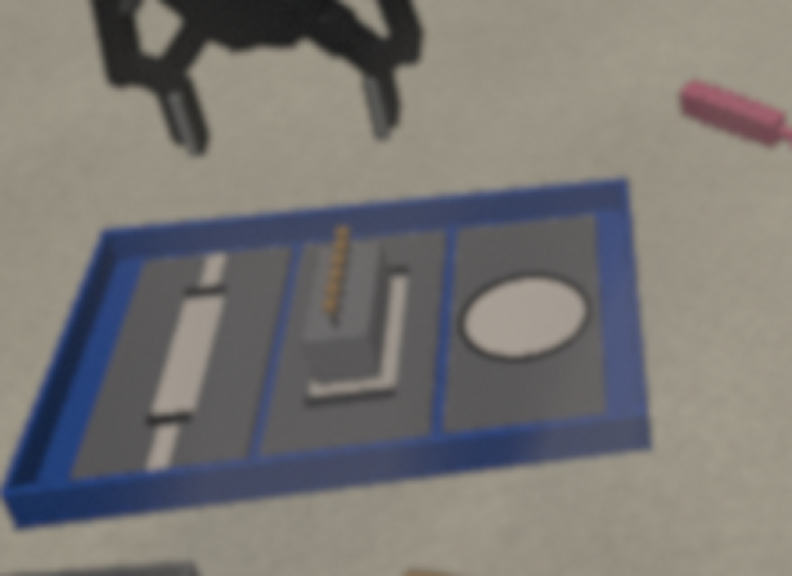

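Run:
```python
from h import *
c=dict(np.load("s5.npz"));c0=dict(np.load("scene0.npz"))
P=lambda u,v:cr(u,v,3.6,80,140)
z=.0118
print("front seat corners",world(c,P(308,395),z),world(c,P(397,387),z))
print("block base front",world(c,P(306,372),z),world(c,P(376,380),z))
q=[world(c,P(*p),z) for p in[(327,273),(409,267),(306,401),(398,393)]];print("lips ctr",np.mean(q,0))
print("block top",np.mean([world(c,P(*p),.0478) for p in[(316,243),(381,249),(304,336),(377,341)]],0))
for n,p in [("round",(525,316)),("narrow",(187,355))]: print(n,world(c,P(*p),z))
c=__import__("cell").capture("top");np.savez("t5.npz",**c)
cv2.imwrite("pics/t5.png",cv2.resize(c["color"][115:230,380:540,::-1],None,fx=5,fy=5,interpolation=cv2.INTER_CUBIC))
```

```text
front seat corners [ 0.62529408 -0.26548344  0.0118    ] [ 0.62380577 -0.21721159  0.0118    ]
block base front [ 0.60630175 -0.27033083  0.0118    ] [ 0.61689765 -0.22983272  0.0118    ]
lips ctr [ 0.57328477 -0.24571093  0.0118    ]
block top [ 0.57936077 -0.24605884  0.0478    ]
round [ 0.57021133 -0.15072108  0.0118    ]
narrow [ 0.58507611 -0.34102487  0.0118    ]
```

View pics/t5.png

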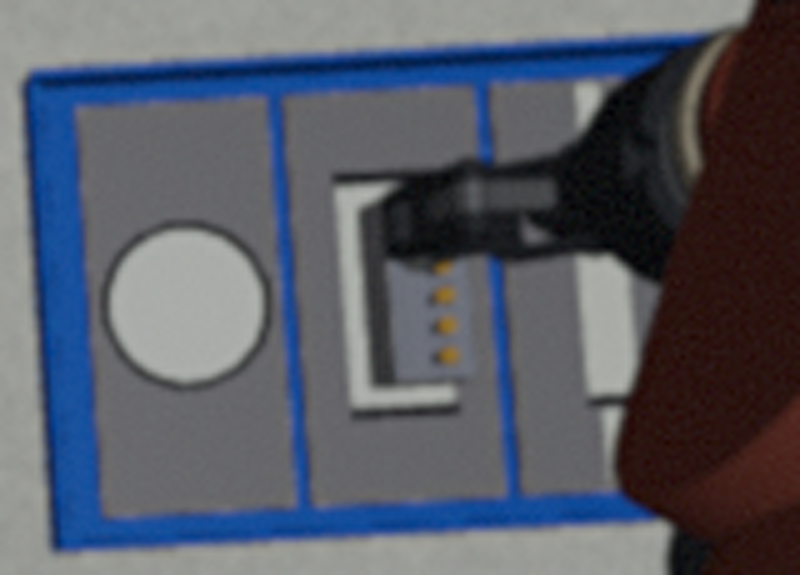

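Both views show the stand flat on its seat, about 4 mm to the −y side and inside tolerance. I'll add about 3 mm in y to the next placements. Now the osteotome.

Emit:
servo_tool --moves '[[[0,0,-0.0022,0.005,0.123,0,1],[0,0,-0.0022,0.005,0.123,0,1],[0,0,-0.0022,0.005,0.123,0,1],[0,0,-0.0022,0.005,0.123,0,1],[0,0,-0.0022,0.005,0.123,0,1],[0,0,-0.0022,0.005,0.123,0,1],[0,0,-0.0022,0.005,0.123,0,1],[0,0,-0.0022,0.005,0.123,0,1],[0,0,-0.0022,0.005,0.123,0,1],[0,0,-0.0022,0.005,0.118,0,1]]]'

```text
clock: 9.32
tcp_pos: [0.5908, 0.1202, 0.1307]
eef_rot: [-0.497, -0.501, 0.503, 0.499]
force: [0.1, -0.6, 0.3]
opening: 0.0853
```

Emit:
servo_tool --moves '[[[0,0,0,0,0,-0.06,1],[0,0,0,0,0,-0.1,1],[0,0,0,0,0,-0.08,0],[0,0,0,0,0,-0.03,0],[0,0,0,0,0,0,0],[0,0,0,0,0,0,0]]]'

```text
clock: 9.82
tcp_pos: [0.5918, 0.1181, 0.0508]
eef_rot: [-0.497, -0.501, 0.503, 0.499]
force: [0.3, -0.3, -1.2]
opening: 0.0426
```

```bash
python3 -c "
from h import *
shot('scene','s6',300,140,460,260,5)
st()"
```

```text
clk 9.87 tcp [0.5933 0.1182 0.0525] yaw 90.42 tilt [ 0. -1. -0.] q [ 0.08  0.38  1.77  0.    0.99 -1.5 ] op 0.0425 F [ 0.8 -0.5  0.7]
```

View pics/s6.png

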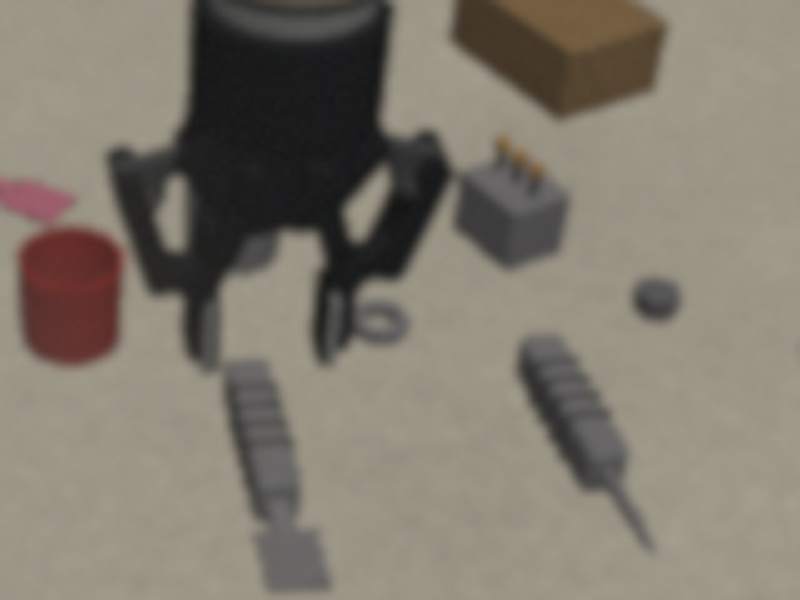

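Emit:
servo_tool --moves '[[[0,0,0,0,0,-0.05,0],[0,0,0,0,0,-0.05,0],[0,0,0,0,0,-0.04,0],[0,0,0,0,0,-0.018,0],[0,0,0,0,0,0,0],[0,0,0,0,0,0,-1],[0,0,0,0,0,0,-1],[0,0,0,0,0,0,-1],[0,0,0,0,0,0,-1],[0,0,0,0,0,0,-1]]]'

```text
clock: 10.7
tcp_pos: [0.5942, 0.1185, 0.006]
eef_rot: [0.499, 0.503, -0.501, -0.497]
force: [0.4, -1.2, 2.8]
opening: 0.0189
```

Emit:
servo_tool --moves '[[[0,0,0,0,0,0,-1],[0,0,0,0,0,0,-1],[0,0,0,0,0,0,-1]]]'

```text
clock: 10.95
tcp_pos: [0.5942, 0.1184, 0.0061]
eef_rot: [0.499, 0.503, -0.501, -0.497]
force: [0.2, -0.1, 6.0]
opening: 0.0186
```

Emit:
servo_tool --moves '[[[0,0,0,0,0,0.03,-1],[0,0,0,0,0,0.06,-1],[0,0,0,0,0,0.1,-1],[0,0,0,0,0,0.1,-1],[0,0,0,0,0,0.06,-1],[0,0,0,0,0,0.03,-1],[0,0,0,0,0,0,-1],[0,0,0,0,0,0,-1]]]'

```text
clock: 11.62
tcp_pos: [0.5922, 0.1184, 0.118]
eef_rot: [-0.498, -0.502, 0.502, 0.498]
force: [-0.9, -0.2, -3.0]
opening: 0.0189
```

```bash
python3 -c "
from h import *
shot('scene','s7',300,100,460,220,5)
st()"
```

```text
clk 11.67 tcp [0.5913 0.1183 0.1169] yaw 90.45 tilt [-0.    -1.     0.004] q [ 0.08  0.29  1.75  0.    1.1  -1.5 ] op 0.019 F [ 0.1  0.1 -2. ]
```

View pics/s7.png

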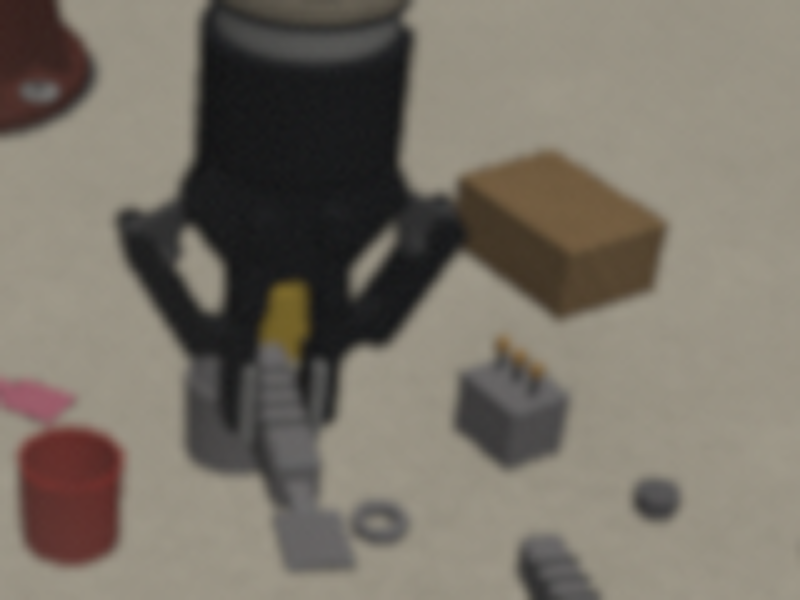

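Emit:
servo_tool --moves '[[[0,0,0.002,-0.002,-0.07,0,-1],[0,0,0.002,-0.002,-0.13,0,-1],[0,0,0.002,-0.002,-0.13,0,-1],[0,0,0.002,-0.002,-0.13,0,-1],[0,0,0.002,-0.002,-0.13,0,-1],[0,0,0.002,-0.002,-0.13,0,-1],[0,0,0.002,-0.002,-0.13,0,-1],[0,0,0.002,-0.002,-0.13,0,-1],[0,0,0.002,-0.002,-0.13,0,-1],[0,0,0.002,-0.002,-0.13,0,-1]]]'

```text
clock: 12.5
tcp_pos: [0.5848, -0.2545, 0.1156]
eef_rot: [-0.48, -0.517, 0.518, 0.484]
force: [0.1, -0.8, -2.5]
opening: 0.0187
```

Emit:
servo_tool --moves '[[[0,0,0.002,-0.002,-0.13,0,-1],[0,0,0,-0.002,-0.13,0,-1],[0,0,0,0,-0.031,0,-1],[0,0,0,0,0,-0.03,-1],[0,0,0,0,0,-0.06,-1],[0,0,0,0,0,-0.08,-1],[0,0,0,0,0,-0.06,-1],[0,0,0,0,0,-0.02,-1],[0,0,0,0,0,0,-1],[0,0,0,0,0,0,-1]]]'

```text
clock: 13.33
tcp_pos: [0.5853, -0.3391, 0.0425]
eef_rot: [-0.479, -0.519, 0.519, 0.481]
force: [1.0, 0.7, -1.6]
opening: 0.0186
```

```bash
python3 -c "
from h import *
shot('scene','s8',80,140,300,300,3.6)
st()"
```

```text
clk 13.38 tcp [ 0.5863 -0.3402  0.0441] yaw 94.46 tilt [-0. -1. -0.] q [-0.63  0.52  1.59  0.    1.03 -2.28] op 0.019 F [ 0.2 -0.3 -2. ]
```

View pics/s8.png

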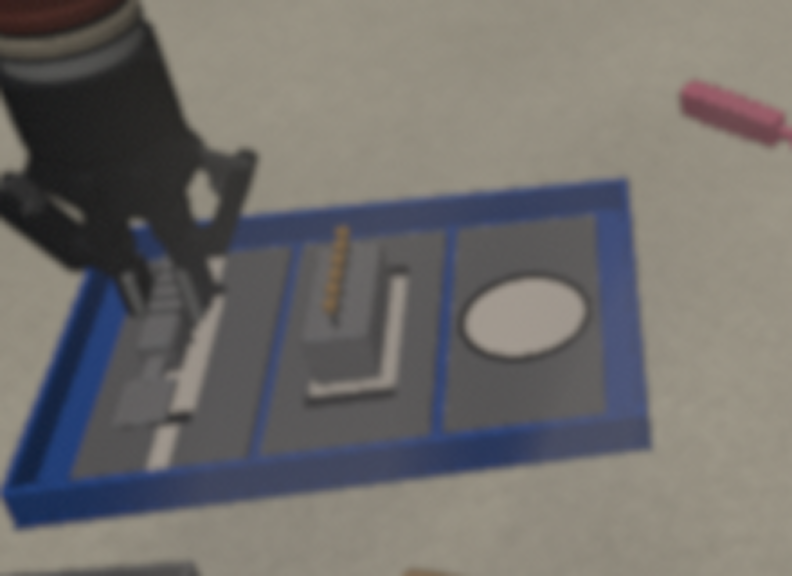

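Emit:
servo_tool --moves '[[[0,0,0,0,0,-0.02,-1],[0,0,0,0,0,-0.025,-1],[0,0,0,0,0,-0.02,-1],[0,0,0,0,0,-0.01,-1],[0,0,0,0,0,0,-1],[0,0,0,0,0,0,-1]]]'

```text
clock: 13.88
tcp_pos: [0.5854, -0.3407, 0.0207]
eef_rot: [-0.48, -0.519, 0.519, 0.481]
force: [0.5, 0.1, -1.5]
opening: 0.0189
```

```bash
python3 -c "
from h import *
shot('scene','s9',80,160,240,280,5)
st()"
```

```text
clk 13.93 tcp [ 0.5857 -0.341   0.0212] yaw 94.41 tilt [ 0. -1.  0.] q [-0.63  0.56  1.59  0.    1.   -2.28] op 0.019 F [ 0.3 -0.8 -2.2]
```

View pics/s9.png

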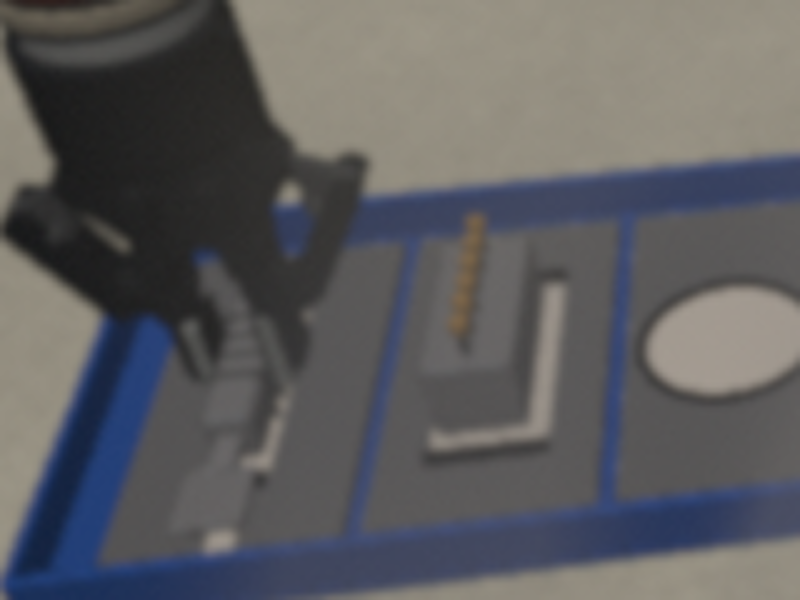

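Run:
```python
from h import *
c=dict(np.load("s9.npz"));P=lambda u,v:cr(u,v,5,80,160)
print("seat right edge",world(c,P(290,395),.0118),world(c,P(268,465),.0118))
print("front face bottom L/R",world(c,P(203,428),.015),world(c,P(250,433),.015),"top",world(c,P(208,373),.039),world(c,P(258,377),.039))
print("blade",world(c,P(170,528),.027),world(c,P(240,535),.027),"strip",world(c,P(204,545),.0118),world(c,P(236,545),.0118))
```

```text
seat right edge [ 0.58740212 -0.32841731  0.0118    ] [ 0.62822983 -0.32668086  0.0118    ]
front face bottom L/R [ 0.60745045 -0.35643949  0.015     ] [ 0.61230592 -0.33688386  0.015     ] top [ 0.60152841 -0.34910689  0.039     ] [ 0.60592554 -0.32874539  0.039     ]
blade [ 0.67440102 -0.34586979  0.027     ] [ 0.68066153 -0.31902185  0.027     ] strip [ 0.669632   -0.33949005  0.0118    ] [ 0.67085935 -0.32743946  0.0118    ]
```

Emit:
servo_tool --moves '[[[0,0,0,0,0.007,-0.003,-1],[0,0,0,0,0,-0.003,-1],[0,0,0,0,0,-0.003,-1],[0,0,0,0,0,0,-1],[0,0,0,0,0,0,-1]]]'

```text
clock: 14.35
tcp_pos: [0.5858, -0.3388, 0.0186]
eef_rot: [-0.48, -0.519, 0.519, 0.48]
force: [-0.5, 0.0, -1.3]
opening: 0.0189
```

Emit:
servo_tool --moves '[[[0,0,0,0,0,-0.004,-1],[0,0,0,0,0,0,-1],[0,0,0,0,0,0,-1]]]'

```text
clock: 14.6
tcp_pos: [0.5857, -0.3388, 0.0173]
eef_rot: [-0.48, -0.519, 0.519, 0.48]
force: [0.8, 0.3, -1.7]
opening: 0.0186
```

```bash
python3 -c "
from h import *
shot('scene','s10',80,160,240,280,5)
st()"
```

```text
clk 14.65 tcp [ 0.5857 -0.3388  0.0173] yaw 94.41 tilt [ 0. -1.  0.] q [-0.63  0.56  1.59  0.    0.99 -2.28] op 0.0187 F [-0.6  0.6 -2.1]
```

View pics/s10.png

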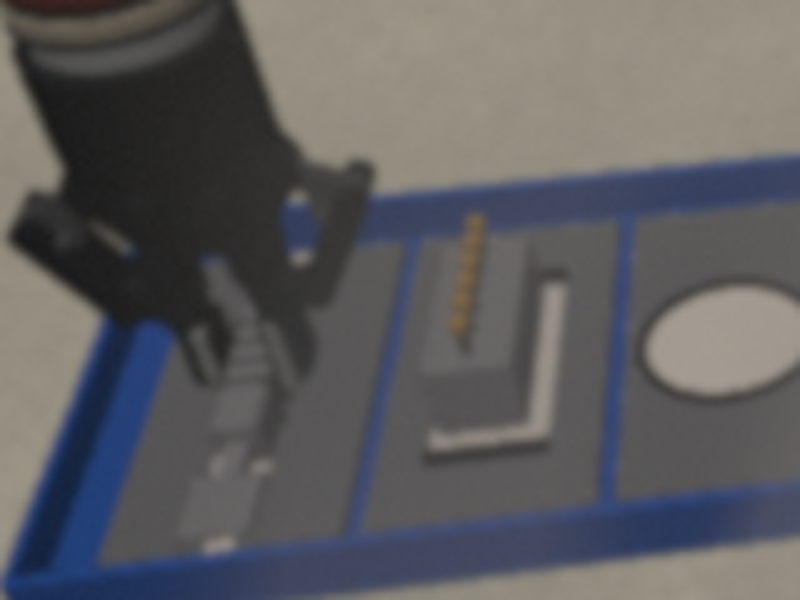

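Well aligned now. I'll keep lowering in 1 mm steps until it makes contact.

Emit:
servo_tool --moves '[[[0,0,0,0,0,-0.004,-1],[0,0,0,0,0,0,-1],[0,0,0,0,0,0,-1]]]'

```text
clock: 14.9
tcp_pos: [0.5859, -0.3389, 0.0171]
eef_rot: [-0.48, -0.519, 0.519, 0.48]
force: [-2.4, 0.9, 3.8]
opening: 0.0192
```

Emit:
servo_tool --moves '[[[0,0,0,0,0,-0.004,-1],[0,0,0,0,0,0,-1],[0,0,0,0,0,0,-1]]]'

```text
clock: 15.15
tcp_pos: [0.5859, -0.339, 0.0171]
eef_rot: [-0.48, -0.519, 0.519, 0.48]
force: [-4.8, 1.7, 9.1]
opening: 0.0188
```

Landed. Release to a half opening and rise.

Emit:
servo_tool --moves '[[[0,0,0,0,0,0.004,0],[0,0,0,0,0,0,0],[0,0,0,0,0,0,0],[0,0,0,0,0,0,0],[0,0,0,0,0,0.05,0],[0,0,0,0,0,0.1,0],[0,0,0,0,0,0.12,0],[0,0,0,0,0,0.12,1],[0,0,0,0,0,0,1],[0,0,0,0,0,0,1]]]'

```text
clock: 15.98
tcp_pos: [0.5886, -0.3408, 0.1389]
eef_rot: [0.484, 0.519, -0.518, -0.477]
force: [-0.7, -0.5, 0.1]
opening: 0.0771
```

```bash
python3 -c "
from h import *
shot('scene','s11',80,160,240,280,5)
st()"
```

```text
clk 16.03 tcp [ 0.5868 -0.3395  0.1358] yaw 94.41 tilt [-0.003 -1.    -0.003] q [-0.63  0.41  1.55 -0.    1.17 -2.28] op 0.0836 F [-0.3  0.7 -0.2]
```

View pics/s11.png

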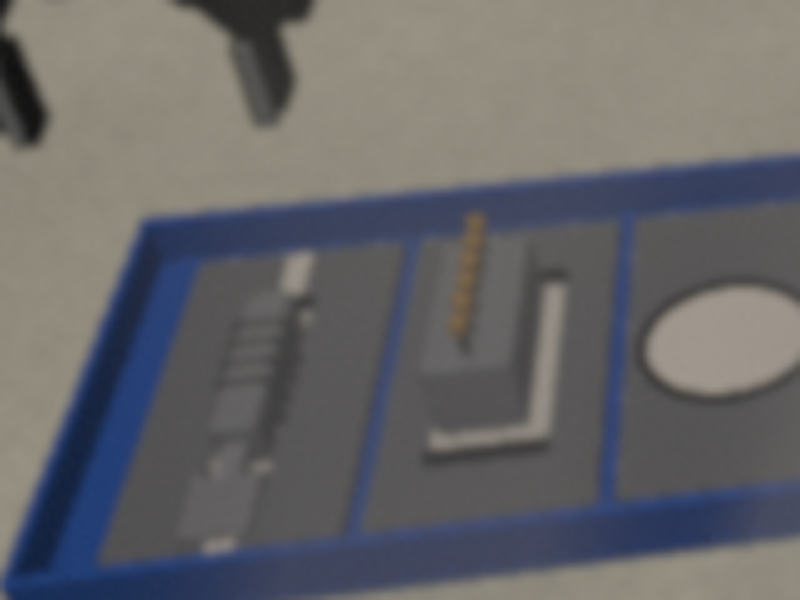

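Emit:
servo_tool --moves '[[[0,0,-0.0358,-0.0344,0.1115,0,1],[0,0,-0.0358,-0.0344,0.1115,0,1],[0,0,-0.0358,-0.0344,0.1115,0,1],[0,0,-0.0358,-0.0344,0.1115,0,1],[0,0,-0.0358,-0.0344,0.1115,0,1],[0,0,-0.0358,-0.0344,0.1115,0,1],[0,0,-0.0358,-0.0344,0.1115,0,1],[0,0,-0.0358,-0.0344,0.1115,0,1],[0,0,-0.0358,-0.0344,0.1115,0,1],[0,0,-0.0358,-0.0344,0.1115,0,1]]]'

```text
clock: 16.87
tcp_pos: [0.4801, -0.0026, 0.1314]
eef_rot: [-0.683, -0.18, 0.182, 0.684]
force: [-0.2, 0.6, -1.0]
opening: 0.0854
```

Emit:
servo_tool --moves '[[[0,0,-0.0358,-0.0344,0.1115,0,1],[0,0,-0.0358,-0.0344,0.1115,0,1],[0,0,-0.0358,-0.0344,0.1115,0,1],[0,0,-0.0358,-0.0344,0.1115,0,1],[0,0,0,0,0,0,1],[0,0,0,0,0,-0.06,1],[0,0,0,0,0,-0.06,1],[0,0,0,0,0,-0.03,1],[0,0,0,0,0,0,1],[0,0,0,0,0,0,1]]]'

```text
clock: 17.7
tcp_pos: [0.4406, 0.1277, 0.087]
eef_rot: [0.707, 0.026, -0.028, -0.706]
force: [1.3, -0.6, 0.0]
opening: 0.0853
```

```bash
python3 -c "
from h import *
shot('scene','s12',260,100,460,250,4)
st()"
```

```text
clk 17.75 tcp [0.4416 0.1278 0.088 ] yaw 4.42 tilt [-0.001 -1.    -0.   ] q [ 0.13  0.05  2.1  -0.    0.99  0.05] op 0.0856 F [ 1.  -0.3 -0.3]
```

View pics/s12.png

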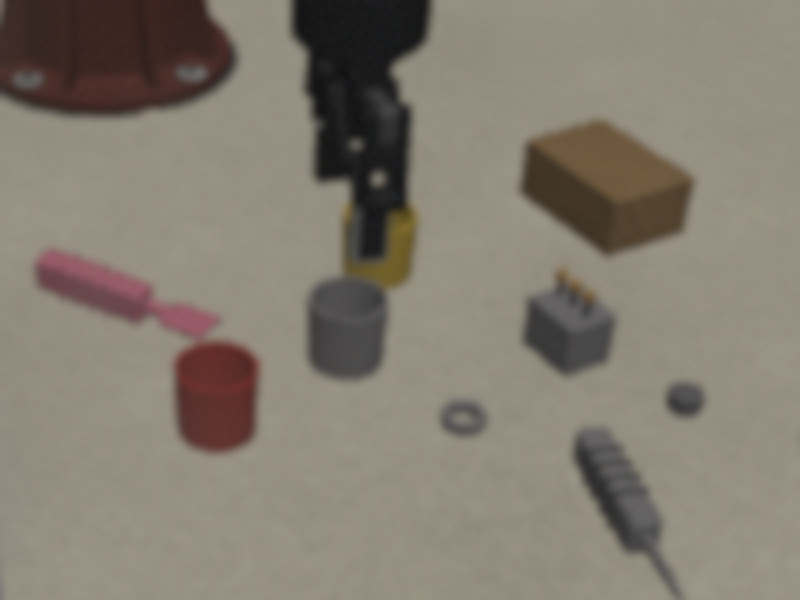

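Run:
```python
from h import *
c=dict(np.load("s12.npz"));P=lambda u,v:cr(u,v,4,260,100)
print(world(c,P(347,293),.046),world(c,P(380,235),.046))
```

```text
[0.43738358 0.13200517 0.046     ] [0.37328361 0.16383135 0.046     ]
```

Emit:
servo_tool --moves '[[[0,0,0,0,0.006,-0.05,1],[0,0,0,0,0,-0.07,1],[0,0,0,0,0,-0.07,1],[0,0,0,0,0,-0.05,1],[0,0,0,0,0,-0.018,1],[0,0,0,0,0,0,1],[0,0,0,0,0,0,-1],[0,0,0,0,0,0,-1],[0,0,0,0,0,0,-1],[0,0,0,0,0,0,-1]]]' --squeeze 35

```text
clock: 18.58
tcp_pos: [0.4431, 0.1302, 0.0125]
eef_rot: [-0.707, -0.028, 0.027, 0.707]
force: [-1.0, -0.4, 4.4]
opening: 0.0489
```

Emit:
servo_tool --moves '[[[0,0,0,0,0,0,-1],[0,0,0,0,0,0,-1],[0,0,0,0,0,0,-1],[0,0,0,0,0,0,-1]]]'

```text
clock: 18.92
tcp_pos: [0.4431, 0.1302, 0.0125]
eef_rot: [-0.707, -0.028, 0.027, 0.707]
force: [-1.2, -1.2, 5.8]
opening: 0.049
```

Emit:
servo_tool --moves '[[[0,0,0,0,0,0.03,-1],[0,0,0,0,0,0.06,-1],[0,0,0,0,0,0.1,-1],[0,0,0,0,0,0.1,-1],[0,0,0,0,0,0.05,-1],[0,0,0,0,0,0,-1],[0,0,0,0,0,0,-1]]]'

```text
clock: 19.5
tcp_pos: [0.4427, 0.1302, 0.1142]
eef_rot: [-0.706, -0.029, 0.026, 0.707]
force: [-0.1, -0.1, -0.7]
opening: 0.049
```

```bash
python3 -c "
from h import *
shot('scene','s13',260,60,460,210,4)
st()"
```

```text
clk 19.55 tcp [0.4413 0.13   0.1126] yaw 4.44 tilt [-0. -1.  0.] q [0.13 0.   2.09 0.   1.05 0.06] op 0.049 F [-0.8 -0.  -1.3]
```

View pics/s13.png

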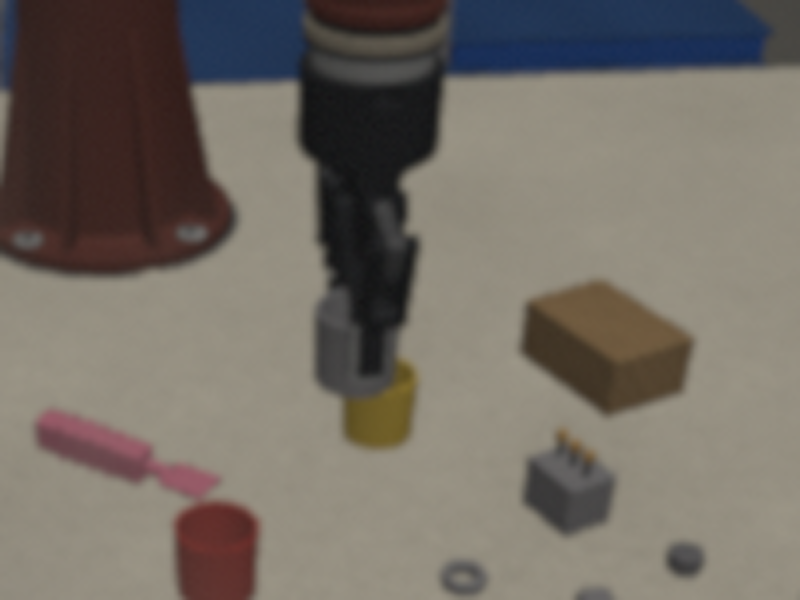

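Run:
```python
from h import *
c=dict(np.load("s13.npz"));c5=dict(np.load("s12.npz"));P=lambda u,v:cr(u,v,4,260,60);Q=lambda u,v:cr(u,v,4,260,100)
print("held",world(c,P(356,345),.124))
# finger front outer tip pixel vs tcp in s13, and project tcp
K,T=c["camera_matrix"],c["T"]
def proj(p):
    q=np.linalg.inv(T)@np.r_[p,1];u=K@q[:3];u=u[:2]/u[2];return ((u[0]-260+.5)*4-.5,(u[1]-60+.5)*4-.5)
for y in(.124,.127,.130,.133): print(y,"pot mid",proj([.442,y,.124]),"front finger outer",proj([.475,y,.125]))
```

```text
held [0.44321759 0.13239874 0.124     ]
0.124 pot mid (np.float64(341.181610561513), np.float64(344.6295476913152)) front finger outer (np.float64(350.62212546563865), np.float64(372.6488465836526))
0.127 pot mid (np.float64(346.3523510945622), np.float64(344.3833964453297)) front finger outer (np.float64(355.94746398028155), np.float64(372.38631283585744))
0.13 pot mid (np.float64(351.51991189875207), np.float64(344.1373965691945)) front finger outer (np.float64(361.26942792127284), np.float64(372.12394545109544))
0.133 pot mid (np.float64(356.684295906226), np.float64(343.8915479233259)) front finger outer (np.float64(366.58802049520955), np.float64(371.8617442712848))
```

Emit:
servo_tool --moves '[[[0,0,0,0.0478,-0.1024,0,-1],[0,0,0,0.0478,-0.1024,0,-1],[0,0,0,0.0478,-0.1024,0,-1],[0,0,0,0.0478,-0.1024,0,-1],[0,0,0,0.0478,-0.1024,0,-1],[0,0,0,0.0478,-0.1024,0,-1],[0,0,0,0.0478,-0.1024,0,-1],[0,0,0,0.0478,-0.1024,0,-1],[0,0,0,0.0478,-0.1024,0,-1],[0,0,0,0,0,0,-1]]]'

```text
clock: 20.38
tcp_pos: [0.5721, -0.1518, 0.111]
eef_rot: [0.708, 0.026, -0.026, -0.706]
force: [-0.6, 0.2, -0.7]
opening: 0.0489
```

Emit:
servo_tool --moves '[[[0,0,0,0,0,-0.05,-1],[0,0,0,0,0,-0.08,-1],[0,0,0,0,0,-0.08,-1],[0,0,0,0,0,-0.05,-1],[0,0,0,0,0,-0.02,-1],[0,0,0,0,0,0,-1],[0,0,0,0,0,0,-1]]]'

```text
clock: 20.97
tcp_pos: [0.5697, -0.1458, 0.0274]
eef_rot: [-0.706, -0.027, 0.028, 0.707]
force: [0.0, 0.2, -1.1]
opening: 0.0484
```

```bash
python3 -c "
from h import *
shot('scene','s14',130,160,290,280,5)
shot('top','t14',380,115,540,230,5)
st()"
```

```text
clk 21.07 tcp [ 0.5709 -0.1463  0.0288] yaw 4.45 tilt [ 0. -1. -0.] q [-0.37  0.39  1.82  0.    0.93 -0.45] op 0.0491 F [-0.2  0.1 -1. ]
```

View pics/s14.png

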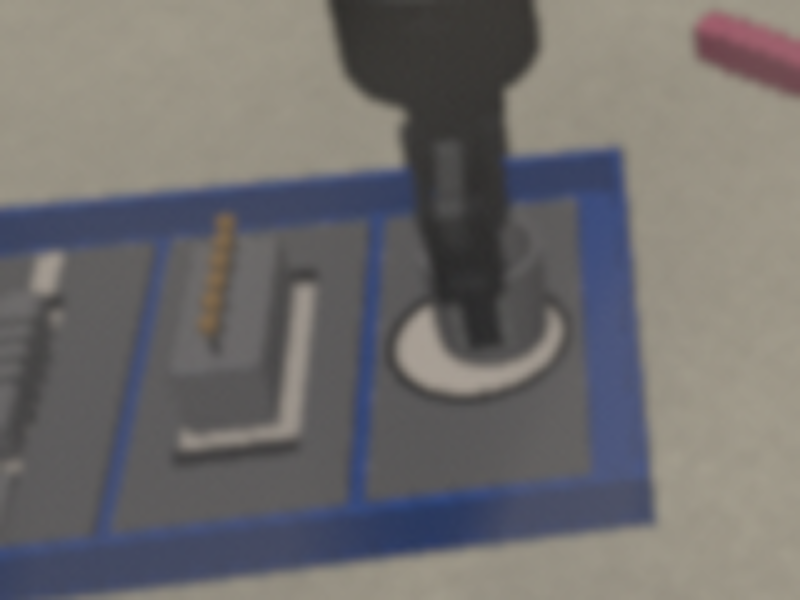

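View pics/t14.png

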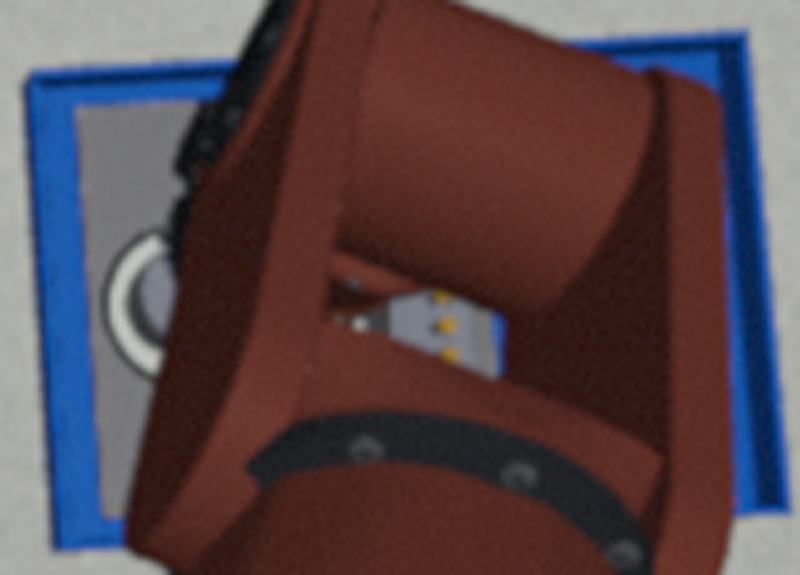

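Emit:
servo_tool --moves '[[[0,0,0,0.002,-0.017,0,-1],[0,0,0,0,0,-0.005,-1],[0,0,0,0,0,-0.005,-1],[0,0,0,0,0,0,-1],[0,0,0,0,0,0,-1]]]'

```text
clock: 21.48
tcp_pos: [0.5712, -0.1515, 0.0257]
eef_rot: [-0.707, -0.027, 0.027, 0.707]
force: [-0.4, -0.8, -0.9]
opening: 0.0488
```

```bash
python3 -c "
from h import *
shot('scene','s15',200,180,280,240,10)
st()"
```

```text
clk 21.53 tcp [ 0.5713 -0.1515  0.0258] yaw 4.43 tilt [-0. -1.  0.] q [-0.38  0.4   1.81  0.    0.93 -0.46] op 0.0491 F [ 0.2  0.  -0.7]
```

View pics/s15.png

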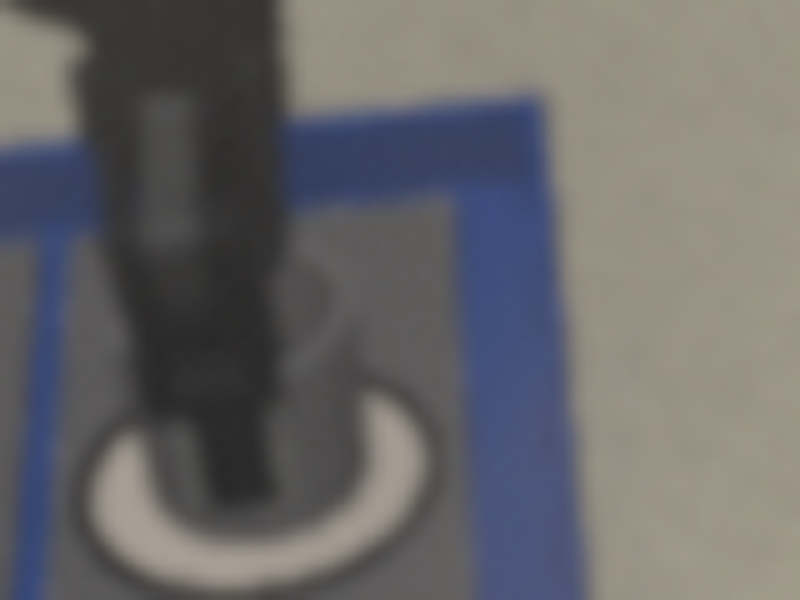

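Centred: the pot foot spans 148–370 and the ring 88–430. Lowering to contact.

Emit:
servo_tool --moves '[[[0,0,0,0,0,-0.004,-1],[0,0,0,0,0,0,-1],[0,0,0,0,0,0,-1]]]'

```text
clock: 21.78
tcp_pos: [0.5713, -0.1514, 0.0245]
eef_rot: [-0.707, -0.027, 0.027, 0.707]
force: [-0.5, 0.2, -1.0]
opening: 0.0486
```

Emit:
servo_tool --moves '[[[0,0,0,0,0,-0.004,-1],[0,0,0,0,0,0,-1],[0,0,0,0,0,0,-1]]]'

```text
clock: 22.03
tcp_pos: [0.5716, -0.1516, 0.0236]
eef_rot: [0.707, 0.027, -0.027, -0.707]
force: [-0.4, 0.3, 0.7]
opening: 0.0487
```

Emit:
servo_tool --moves '[[[0,0,0,0,0,-0.003,-1],[0,0,0,0,0,0,-1],[0,0,0,0,0,0,-1]]]'

```text
clock: 22.28
tcp_pos: [0.5716, -0.1516, 0.0236]
eef_rot: [0.707, 0.027, -0.027, -0.707]
force: [-2.4, 1.2, 5.7]
opening: 0.0486
```

Landed. Open, rise, then swing clear toward +y so the top camera can see the tray.

Emit:
servo_tool --moves '[[[0,0,0,0,0,0.002,0.9],[0,0,0,0,0,0,0.9],[0,0,0,0,0,0,0.9],[0,0,0,0,0,0,0.9],[0,0,0,0,0,0,0.9],[0,0,0,0,0,0.04,0.9],[0,0,0,0,0,0.1,0.9],[0,0,0,0,0,0.12,0.9],[0,0,0,0,0,0.12,0.9],[0,0,0,0,0,0.05,0.9]]]'

```text
clock: 23.12
tcp_pos: [0.5746, -0.1527, 0.1589]
eef_rot: [0.708, 0.03, -0.024, -0.705]
force: [1.0, -1.4, 1.7]
opening: 0.0812
```

Emit:
servo_tool --moves '[[[0,0,0,-0.04,0.1,0.03,0.9],[0,0,0,-0.04,0.1,0.03,0.9],[0,0,0,-0.04,0.1,0,0.9],[0,0,0,-0.04,0.1,0,0.9],[0,0,0,-0.04,0.1,0,0.9],[0,0,0,-0.04,0.1,0,0.9],[0,0,0,-0.04,0.1,0,0.9],[0,0,0,-0.04,0.1,0,0.9],[0,0,0,-0.04,0.1,0,0.9],[0,0,0,0,0,0,0.9]]]'

```text
clock: 23.95
tcp_pos: [0.461, 0.1226, 0.1707]
eef_rot: [-0.706, -0.029, 0.029, 0.707]
force: [-0.4, -1.0, 0.6]
opening: 0.0811
```

```bash
python3 -c "
from h import *
shot('scene','s16',80,140,300,300,3.6)
shot('top','t16',380,115,540,230,5)
c=dict(np.load('t16.npz'));cv2.imwrite('pics/t16f.png',c['color'][:,:,::-1])
st()"
```

```text
clk 24.05 tcp [0.4632 0.1194 0.1709] yaw 4.61 tilt [ 0.001 -1.    -0.   ] q [ 0.11 -0.04  2.01 -0.    1.17  0.03] op 0.0813 F [-0.2 -0.4  0.2]
```

View pics/t16.png

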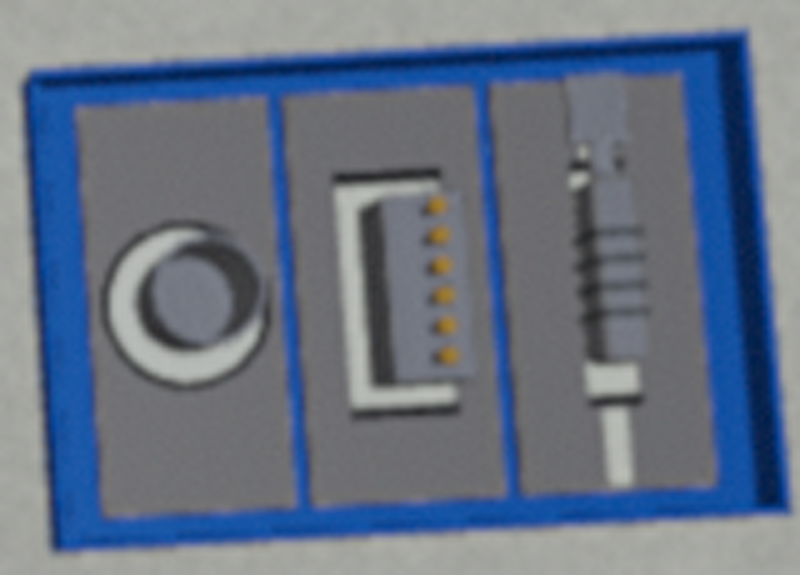

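View pics/s16.png

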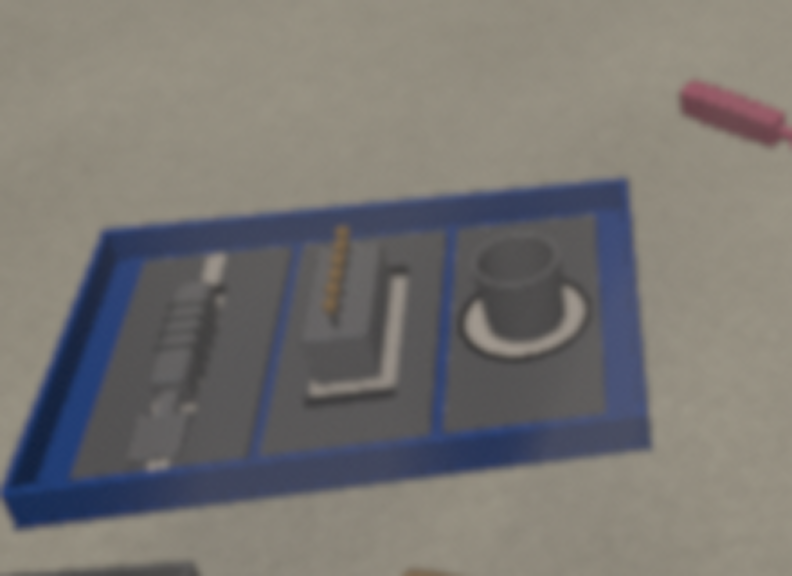

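View pics/t16f.png

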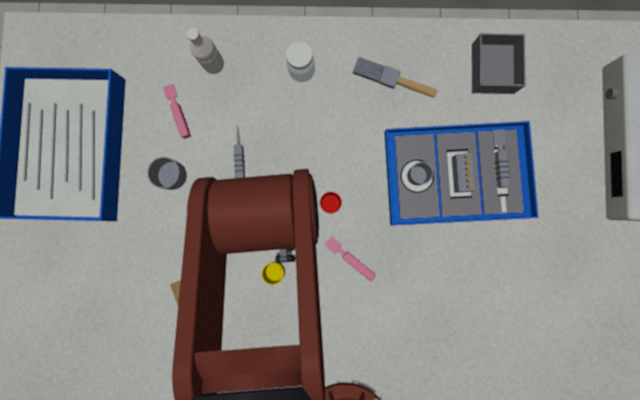

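The pot and stand are good. The osteotome looks a few mm toward +x, so I'll measure it.

Run:
```python
from h import *
c=dict(np.load("t16.npz"))
im=c["color"][125:220,470:530,::-1];cv2.imwrite("pics/t16n.png",cv2.resize(im,None,fx=6.2,fy=6.2,interpolation=cv2.INTER_CUBIC))
s=dict(np.load("s16.npz"))["color"]
B=lambda u,v:cr(u,v,5,380,115)
print("stand top",np.mean([world(c,B(*p),.0478) for p in[(383,200),(455,193),(393,383),(473,375)]],0),"seat",world(c,B(396,294),.0118))
print("pot inner floor",world(c,B(192,298),.016),"seat",world(c,B(187,304),.0118))
```

```text
stand top [ 0.57509393 -0.248792    0.0478    ] seat [ 0.57742999 -0.24865884  0.0118    ]
pot inner floor [ 0.57295531 -0.15484902  0.016     ] seat [ 0.57076443 -0.15362414  0.0118    ]
```

View pics/t16n.png

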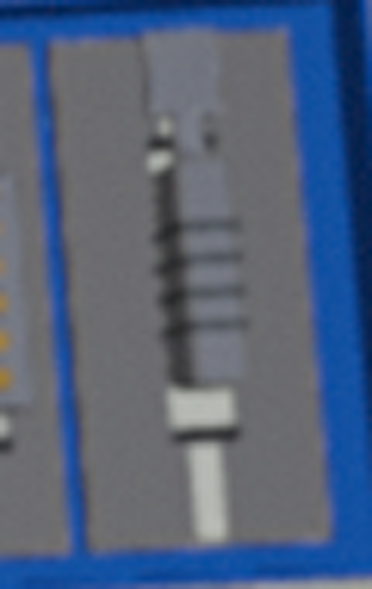

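Run:
```python
from h import *
c=dict(np.load("t16.npz"));N=lambda u,v:cr(u,v,6.2,470,125)
f=[world(c,N(*p),.0358) for p in[(180,160),(225,158),(195,383),(244,378)]]
a=np.mean(f,0);d=f[0]+f[1]-f[2]-f[3]
print("ost",a,"yaw",np.degrees(np.arctan2(d[1],d[0])),"seat",world(c,cr(606,281,5,380,115),.0118),"heights",dep(c,N(205,200)),dep(c,N(215,350)))
c0=dict(np.load("top0.npz"));g=cv2.absdiff(cv2.cvtColor(c0["color"],7),cv2.cvtColor(c["color"],7))
print("max diff large pot, awl", g[150:195,140:190].max(), g[120:172,225:255].max(),"noise",g[300:380,450:600].max())
from cell import capture
b=dict(np.load("scene0.npz"));e=dict(np.load("s16.npz"))
g=cv2.absdiff(cv2.cvtColor(b["color"],7),cv2.cvtColor(e["color"],7))
print("scene short,awl,pot",g[165:195,388:418].max(),g[205:250,400:435].max(),g[180:225,455:500].max())
```

```text
ost [ 0.5878862  -0.33878029  0.0358    ] yaw 3.821148694571159 seat [ 0.58546665 -0.34389736  0.0118    ] heights [ 0.61277225 -0.33656082  0.03646762] [ 0.5588224 -0.3395884  0.0365517]
max diff large pot, awl 43 21 noise 22
scene short,awl,pot 4 4 76
```

Run:
```python
import cv2,numpy as np
b=np.load("scene0.npz")["color"];e=np.load("s16.npz")["color"];a=np.load("top0.npz")["color"];d=np.load("t16.npz")["color"]
f=lambda i,x,y:cv2.resize(i[y:y+60,x:x+70,::-1],None,fx=5,fy=5)
cv2.imwrite("pics/cmp.png",np.vstack([np.hstack([f(b,440,165),f(e,440,165)]),np.hstack([f(a,130,145),f(d,130,145)])])[:600])
```

```text
(no output)
```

View pics/cmp.png

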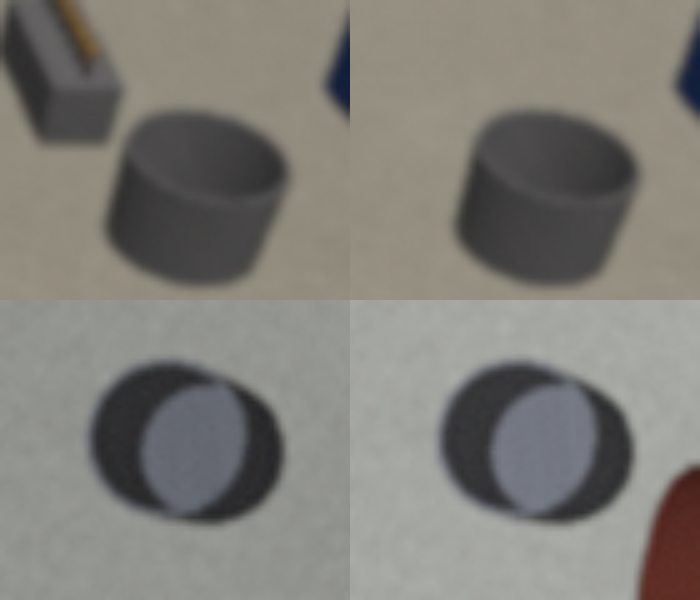

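The large pot has not moved. The difference came from the long stand, now gone from that crop, and from the arm. Handing in.

```bash
python3 -c "
from cell import workorder
print(workorder.sign_off())"
```

```text
the job is handed in; nothing more can be done
None
```

I placed the long stand, the osteotome and the small pot in their seats. Each one was lowered until the wrist force showed contact, then released. I handed the job in at about 24 s; the sign-off reports no verdict.

Last checks from the camera images:

| Part | Position against its seat (limit 12 mm) | Other |
|---|---|---|
| Small pot | about 2–3 mm off centre | stands inside the ring |
| Long stand | 2 mm off by its top face, about 4 mm in y by its foot edges | yaw set to the insert's by the gripper (about 4°), not measured afterwards |
| Osteotome | about 4 mm toward +x along the insert | yaw 3.8° against about 4° for the insert, top level at 36.5 mm |

- **Disagreement:** the two cameras differed by about 3 mm in y. For the osteotome's sideways error, its top face measured about 5 mm off but its foot edge only about 1 mm. Both are within tolerance.
- **Look-alikes:** the larger pot, short stand and awl look the same in the before and after pictures. The image-difference check flagged the larger pot's area. A side-by-side view showed the pot unmoved; the change was the missing long stand and the arm at the edge.
- **Robot:** the gripper ended empty and about 17 cm up, clear of everything.

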